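# Load a vial into the shuttered sample incubator

## Robot

A 7-joint arm with a two-finger parallel gripper is mounted at the origin on the work surface. World frame = base frame: x ahead of the robot, y to its left, z up, the work surface at z = 0. Lengths are in mm, angles in rad, forces in N, time in s.
With the tool pointing down it reaches from about 400 to 875 mm from the base axis. Payload 4.4 kg.
Tool frame: the origin (TCP) lies midway between the tips of the shut fingers; the grasp point (between the pads) lies 19 mm behind it; z points along the fingers, y is the line along which they close (so a half turn about z gives the same grasp; the last joint's range is limited). The gripper opens to 85 mm and grips with 20 to 120 N. Pads are 22 mm wide; open, the fingers measure 114 mm over their backs; the gripper's body (76 mm by 85 mm) begins 54 mm behind the grasp point. The pads swing forward as they close: fully open they stand 13 mm farther back than shut.
Start: joints at [-1.276, 0.628, 0.038, 1.517, -0.027, 0.996, -0.02], TCP at [229.441, 608.173, 201.513] pointing down, gripper open.
Joint ranges: [-3.06, 3.06], [-0.37, 2.12], [-1.25, 1.32], [0.18, 2.47], [-1.1, 4.24], [0.23, 1.98], [-2.94, 2.94]. Speed limits (rad/s): [2.57, 2.57, 3.14, 3.14, 3.14, 3.14, 3.14].

## Interface

Orientations are given as [roll, pitch, yaw] about the fixed x, y, z axes, in that order (R = Rz(yaw) Ry(pitch) Rx(roll)).
In Python, from cell import ctrl gives the robot as it stands. The module is installed in compiled form; this text tells all that it offers.
- The arm moves only by the tool step_arm, never from a script. Its argument "commands" is one flat list of numbers, 7 for each row, row after row: the shift along the tool's x, y, z in cm, then the turn, a rotation vector about the tool's x, y, z in rad, then the opening, from 0 (shut) to 1 (fully open). A call has 1 to 10 rows; each row is the pose to reach, as a shift and turn from the pose commanded when the call began, along the tool's axes at that moment; what a row does not reach only later rows make up. A row lasts 1/10 s, in which the tool goes at most 50 mm and 8.59 degrees, less where a joint would pass 70% of its speed; a pose out of reach is approached as far as the arm can. A call with a gripper value outside its range is refused whole. The fingers move at their own pace and stop on an object; the grip force is fixed at half the most. Time passes only in rows, so rows that repeat a pose let the fingers close. It gives the time, the measured TCP pose, the force, the opening and the grip force at its end, in the units of the state.
- ctrl.read_state(): the state, without advancing time (a new reading comes with each control period).
- ctrl.get_image(name): name is "scene" or "top" or "wrist"; returns a dict with "image" (384x512x3 uint8, red, green, blue), "range_z" (384x512 float32, mm along the optical axis (not along the pixel's ray), 0 where there is no reading), "vfov" (degrees; the focal length in pixels is half the picture's height over the tangent of half this angle, whatever the lens; pixels are square), "cx", "cy" (the principal point, pixels), "D" ([k1, k2, p1, p2, k3] as OpenCV has them; the pictures are not rectified), "world_to_cam" (4x4, takes a point from world to camera coordinates). Camera axes: x right, y down, z forward; pixel columns grow to the right and rows downward; lengths in mm; the calibration is good to about 2 mm. A picture is of the moment at which its call begins.
- ctrl.finish_job(): hands the job in; it is judged then, once.
The state is a dict: "clock": time; "qpos": joint angles; "qd": joint speeds; "tau": joint torques, N m; "eef_pos": TCP position; "tool_rot": TCP orientation; "force": force on the tool from outside, world axes, zero at the start; "torque": the same for the moment, N m; "width": finger opening in mm; "gripper_force": force on a finger pad.
Only numpy, scipy, OpenCV 4.12 (cv2) and the standard library are available. Lean on these libraries where they do the work, as an engineer would, in place of code of your own. Each camera call takes 0.05 s, during which the arm holds its last target. There are 200 camera calls.

## Task

Slide the incubator's flush steel shutter fully open, stand the capped amber vial upright in the round socket inside the chamber, then slide the shutter fully shut again over it. The shutter has no handle: press a fingertip down on it just hard enough for it to follow, and never push on the incubator with more than 20 N (about 2 kg). Leave the dropper bottle and the tub where they stand.

Things in the scene. Friction and masses are not known exactly. Their poses are not given: they have to be found in the camera images.
- incubator: white bench-top sample incubator fixed to the bench, 132 (x) x 160 (y) x 75 (z) mm; origin at the centre of its underside, z up. Its top has a rectangular recess, x -55..55, y -66..66 mm, in which the steel shutter plate slides along y. Shut, the plate is centred at y -33 mm over the chamber; open, at y +33 mm over a solid floor, still wholly in view
- rim (a point): point in the middle of the recess (incubator x 0, y 0), level with the rim of the casing, 75 mm above the bench. The shutter plate's top lies 0 to 9 mm below this level, and its track runs up- or downhill by as much as 1.4 mm over the whole travel: both differ from one run to the next, are not measured and must be felt
- shutter (a joint): how far the shutter is open, m along the incubator's +y: 0 = fully shut, 0.066 = fully open, solid stops at both; starts at 0 to 0.005. Ribbed bare steel plate, 108 (x) x 64 (y) x 4 mm. It drags with 4.5 N of dry friction whatever the press and stays where left; fingertip friction about 0.5 to 0.9. On springs: it sinks 1 mm per 6 N of press, at most 4 mm, and rises when let go
- chamber (a point): centre of the chamber's floor, 53 mm below the rim (22 mm above the bench), at incubator x 0, y -33 mm. The chamber, under the shut plate, is 100 (x) x 56 (y) mm, open at the top when the shutter is open; fingers fit in if they close along the incubator's x and open only part way (at most 90 mm over their backs)
- socket (a point): centre of the bottom of the round upright socket in the chamber floor: bore 28 mm, 15 mm deep; the point lies 7 mm above the bench, 68 mm below the rim, at incubator x 0, y -33 mm. A seated vial has its underside here and its cap 18 mm below the rim
- vial: capped cylindrical vial, amber glass with a white cap, 24 mm in diameter over its whole length, 50 mm tall, 35 g, standing on the bench; origin at the centre of its underside, z up along it
- dropper: white plastic dropper bottle, 32 mm in diameter with a narrow pointed nozzle, 78 mm tall, standing on the bench; origin at the centre of its underside. To be left alone
- tub: squat clear tub with a white lid, 52 mm in diameter, 38 mm tall, standing on the bench; origin at the centre of its underside. To be left alone
Things that resemble listed ones, but are neither listed nor needed, are in the scene too. There is more than one size of the vial; the one meant has the size given above.

How it is judged (in metres and radians):
On the way, in this order (a step that is already met when the one before it is completed fails the run):
1. the shutter is slid open (at least 58 mm of its 66 mm) (value of joint shutter above 0.058 m), for 0.2 s.
2. the vial stands seated upright in the socket, let go by the fingers (horizontal distance between vial and socket below 0.006 m and z of vial in the frame of incubator below 0.011 m and angle between vial's own z axis and vertical below 0.12 rad and contact force between the fingers and vial below 0.1 N), for 0.2 s.
At the end, for the whole second after the job is handed in: the shutter is shut to within 4 mm of its stop, and beneath it the vial is at rest in the socket: within 6 mm of its centre, its underside within 4 mm of the socket's bottom, upright to 0.12 rad (value of joint shutter below 0.004 m and horizontal distance between vial and socket below 0.006 m and z of vial in the frame of incubator below 0.011 m and angle between vial's own z axis and vertical below 0.12 rad and linear speed of vial below 0.02 m/s); the robot touches nothing.
It fails at once if the robot presses or pushes on the incubator (casing, shutter or chamber) with more than 20 N (contact force between any of the fingers, the arm and incubator above 20 N).
It fails at once if the dropper is shifted more than 30 mm or tipped over (distance of dropper from where it was at the start of the episode above 0.03 m or angle between dropper's own z axis and vertical above 0.5 rad).
It fails at once if the tub is shifted more than 30 mm or tipped over (distance of tub from where it was at the start of the episode above 0.03 m or angle between tub's own z axis and vertical above 0.5 rad).
It also fails if it takes over 69 s, if anything falls off the work surface, if the arm or the gripper's body presses on something with over 40 N, if the wrist force passes 120 N, or if a joint passes its speed limit or range.

## Working session

There is one attempt and no reset: what is moved stays moved. The work goes in short steps, Python scripts to look and compute and a tool call to move; the robot and the scene stay as the last step left them, time stands still between calls to the robot, and variables do not carry over. Pictures are saved under pics/ and viewed, at most 10 in all, crops included, and the job is handed in when it is done.

Besides the shell and the picture viewer there is one more tool, called after "Emit:" as name(argument=value, ...) on one line, values as JSON. step_arm: Moves the arm, as the interface text tells. Its arguments: {"type":"object","properties":{"commands":{"type":"array"}},"required":["commands"]}

```bash
mkdir -p pics
cat > h.py <<'E'
import numpy as np, cv2
from cell import ctrl
from scipy.spatial.transform import Rotation as R
def K(d):
    f=d["image"].shape[0]/2/np.tan(np.radians(d["vfov"])/2)
    return np.array([[f,0,d["cx"]],[0,f,d["cy"]],[0,0,1.]])
def grab(n):
    d=ctrl.get_image(n); np.save(f"{n}.npy",d,allow_pickle=True); return d
def load(n): return np.load(f"{n}.npy",allow_pickle=True).item()
def rays(d,px):
    u=cv2.undistortPoints(np.array(px,float).reshape(-1,1,2),K(d),np.array(d["D"],float)).reshape(-1,2)
    M=np.array(d["world_to_cam"]); r=np.c_[u,np.ones(len(u))]@M[:3,:3]
    return -M[:3,:3].T@M[:3,3], r
def plane(d,px,z):
    c,r=rays(d,px); return c+r*((z-c[2])/r[:,2])[:,None]
def cloud(d):
    h,w=d["range_z"].shape; v,u=np.mgrid[:h,:w]; c,r=rays(d,np.c_[u.ravel(),v.ravel()])
    return (c+r*d["range_z"].reshape(-1,1)).reshape(h,w,3)
def proj(d,P):
    M=np.array(d["world_to_cam"]); return cv2.projectPoints(np.array(P,float).reshape(-1,3),cv2.Rodrigues(M[:3,:3])[0],M[:3,3],K(d),np.array(d["D"],float))[0].reshape(-1,2)
def save(n,img,s=1): cv2.imwrite(f"pics/{n}.png",cv2.cvtColor(cv2.resize(img,None,fx=s,fy=s,interpolation=cv2.INTER_CUBIC),cv2.COLOR_RGB2BGR))
E
python3 - <<'E'
from h import *
s=ctrl.read_state();print(s)
for n in("scene","top"):
    d=grab(n); save(n+"0",d["image"],1.5)
    print(n,d["vfov"],d["D"],np.round(np.array(d["world_to_cam"]),3).tolist())
E
```

```text
{'clock': 0.0, 'qpos': array([-1.275802  ,  0.62933165,  0.03840735,  1.51833002, -0.026999  ,
        0.99629177, -0.02001216]), 'qd': array([-2.03437070e-03,  8.79261007e-05,  5.81432213e-04,  3.66689771e-04,
       -1.69906740e-03,  7.18665061e-04,  3.91842103e-04]), 'tau': array([ 1.20509165e-03, -5.63399649e+01,  1.22650959e+00, -1.93439752e+01,
        1.09279412e-02,  1.09306540e-02, -1.35363473e-05]), 'eef_pos': array([229.18313036, 607.55493738, 200.61002332]), 'tool_rot': array([-3.13974865e+00,  3.28622862e-06,  2.78081557e+00]), 'force': array([ 1.10072385, -0.99642178, -0.35341108]), 'torque': array([-0.02116292,  0.01665357,  0.01180971]), 'gripper_force': 0.0, 'width': 85.17143878091733}
scene 46.176655469652644 [0.058126 0.       0.       0.       0.      ] [[0.777, 0.629, -0.007, -374.312], [0.488, -0.609, -0.626, -247.907], [-0.398, 0.483, -0.78, 1130.609], [0.0, 0.0, 0.0, 1.0]]
top 47.92133433864794 [-0.14855729  0.          0.          0.          0.        ] [[0.023, -0.999, 0.028, -98.767], [-0.983, -0.027, -0.18, 566.134], [0.181, -0.023, -0.983, 853.607], [0.0, 0.0, 0.0, 1.0]]
```

View pics/scene0.png

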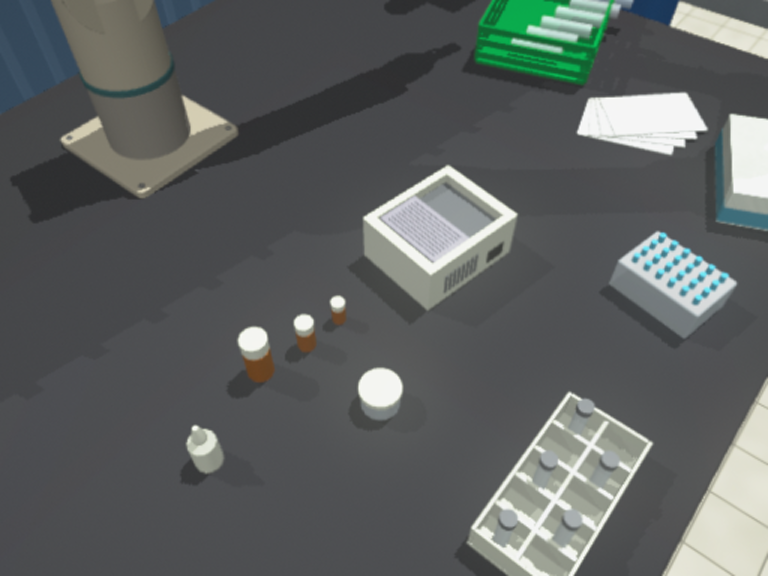

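View pics/top0.png

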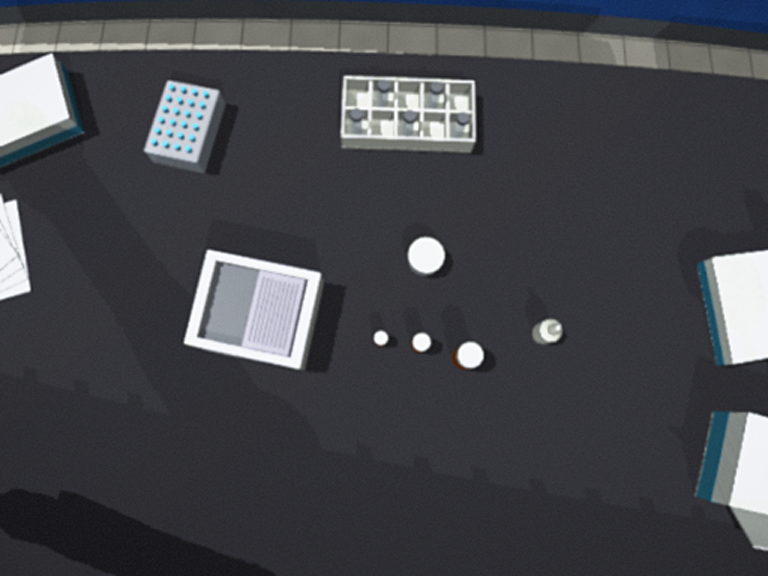

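The scene view shows the incubator at (440,235), three amber vials at (258,355), (305,332) and (338,310), the tub at (380,393) and the dropper at (205,448). In the top view the incubator is at (255,310), and the shutter covers its right (-y) side. The vials are at (469,355), (421,342) and (381,338). Next I measure their sizes and the incubator's rim.

Run:
```python
from h import *
d=load("top"); P=cloud(d); im=d["image"]; hsv=cv2.cvtColor(im,cv2.COLOR_RGB2HSV)
m=((hsv[...,2]>150)&(hsv[...,1]<60)).astype(np.uint8)
n,l,st,c=cv2.connectedComponentsWithStats(m)
f=K(d)[0,0]
for i in range(1,n):
    if st[i,4]<60 or not(150<c[i,1]<270): continue
    k=l==i; z=P[k][:,2]; zt=np.percentile(z[z<500],80) if (z<500).any() else -1
    (x,y),r=cv2.minEnclosingCircle(np.argwhere(k)[:,::-1].astype(np.float32))
    depth=np.median(d["range_z"][k])
    print(np.round(c[i]*1.5),"A",st[i,4],"ztop",round(zt,1),"dia(area)",round(2*np.sqrt(st[i,4]/np.pi)*depth/f,1),"encl",round(2*r*depth/f,1),"xy",plane(d,[c[i]],zt)[0].round(1))
# incubator: points z 70..80 in region
b=(abs(P[...,2]-75)<6)
b[:, 230:]=0; b[:150]=0; b[260:]=0; b[:,:110]=0
Q=P[b]; print("rim z",np.median(Q[:,2]),b.sum())
k=(m>0)&b
cnt=np.argwhere(cv2.morphologyEx(b.astype(np.uint8),cv2.MORPH_OPEN,np.ones((2,2))))[:,::-1].astype(float)
W=plane(d,cnt,75)[:,:2].astype(np.float32)
r=cv2.minAreaRect(W);print(r,cv2.boxPoints(r).round(1).tolist())
# scene view
d2=load("scene");P2=cloud(d2)
b2=abs(P2[...,2]-75)<4; b2[:100]=0;b2[205:]=0;b2[:,:235]=0;b2[:,350:]=0
W=P2[b2][:,:2].astype(np.float32);r=cv2.minAreaRect(W);print("scene",r,b2.sum())
for nme,px in (("big",(258,355)),("mid",(305,332)),("sm",(338,310))):
    u,v=int(px[0]/1.5),int(px[1]/1.5); q=P2[v-25:v+20,u-12:u+13].reshape(-1,3); q=q[q[:,2]>5]; print(nme,"top z",np.percentile(q[:,2],[90,97]).round(1))
im2=d2["image"][190:265,150:245]; save("crop",im2,7)
```

```text
[ 11. 252.] A 1019 ztop 5.0 dia(area) 78.8 encl 153.2 xy [599.5 485.    5. ]
[425. 255.] A 464 ztop 38.2 dia(area) 52.4 encl 52.5 xy [ 605.  -148.4   38.2]
[254. 309.] A 4773 ztop 73.5 dia(area) 158.7 encl 205.8 xy [515.4  85.8  73.5]
[744. 303.] A 2246 ztop 50.5 dia(area) 113.7 encl 167.1 xy [ 544.2 -627.5   50.5]
[549. 330.] A 180 ztop 62.7 dia(area) 31.7 encl 31.7 xy [ 497.6 -320.4   62.7]
[380. 337.] A 71 ztop 38.7 dia(area) 20.0 encl 19.5 xy [484.6 -86.3  38.7]
[421. 341.] A 117 ztop 49.4 dia(area) 25.3 encl 25.1 xy [ 479.4 -142.5   49.4]
[470. 354.] A 236 ztop 71.7 dia(area) 35.0 encl 34.8 xy [ 461.6 -206.8   71.7]
rim z 72.52941361343699 3059
((514.940673828125, 87.36280059814453), (160.19711303710938, 131.4171905517578), 79.81450653076172) [[436.1000061035156, 20.100000381469727], [565.4000244140625, -3.0999999046325684], [593.7999877929688, 154.60000610351562], [464.3999938964844, 177.8000030517578]]
scene ((516.5829467773438, 90.60407257080078), (163.52381896972656, 135.43890380859375), 79.17732238769531) 2611
big top z [71.6 72.9]
mid top z [51.2 52.3]
sm top z [39.6 40.4]
```

View pics/crop.png

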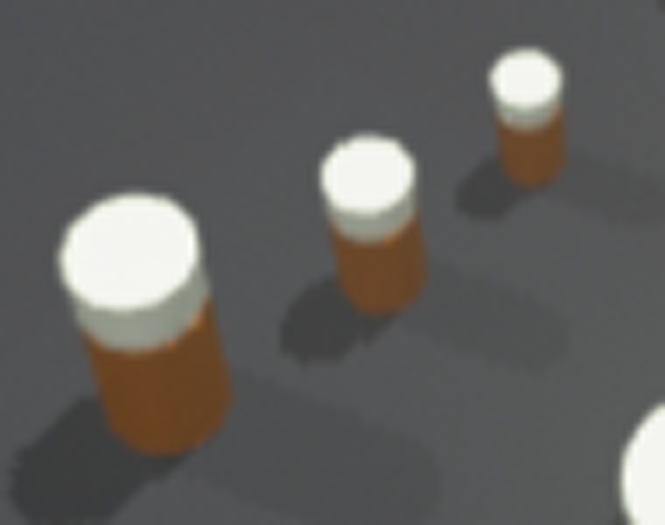

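Candidates in the top view are (470,354) at Ø35 and 72 mm tall, (421,341) at Ø25 and 50 mm, and (380,337) at Ø20 and 39 mm. The middle one fits the Ø24 x 50 mm description, and the crop confirms three graded sizes with it in the middle at (375,225). The incubator is at about (515.5, 88.5) with yaw -0.18. I'm moving above the shutter with the fingers shut.

Emit:
step_arm(commands=[-45.7, -41.8, 0, 0, 0, 1.39, 0, -45.7, -41.8, 0, 0, 0, 1.39, 0, -45.7, -41.8, 0, 0, 0, 1.39, 0, -45.7, -41.8, 0, 0, 0, 1.39, 0, -45.7, -41.8, 0, 0, 0, 1.39, 0, -45.7, -41.8, 0, 0, 0, 1.39, 0, -45.7, -41.8, 0, 0, 0, 1.39, 0, -45.7, -41.8, 0, 0, 0, 1.39, 0, -45.7, -41.8, 0, 0, 0, 1.39, 0, -45.7, -41.8, 0, 0, 0, 1.39, 0])

```text
clock: 1.1
eef_pos: [455.8, 160.5, 201.4]
tool_rot: [-3.141, 0.0, 1.387]
force: [1.8, -0.2, 0.3]
width: -0.1
gripper_force: 0.0
```

Emit:
step_arm(commands=[0, 0, 0, 0, 0, 0, 0, 0, 0, 0, 0, 0, 0, 0])

```text
clock: 1.3
eef_pos: [455.6, 161.0, 201.3]
tool_rot: [-3.141, 0.0, 1.388]
force: [-1.2, 1.3, -0.4]
width: -0.1
gripper_force: 0.0
```

Emit:
step_arm(commands=[-4.7, 3.6, 2, 0, 0, 0, 0, -9.3, 7.2, 5, 0, 0, 0, 0, -9.3, 7.2, 5, 0, 0, 0, 0, -9.3, 7.2, 5, 0, 0, 0, 0, -9.3, 7.2, 5, 0, 0, 0, 0])

```text
clock: 1.8
eef_pos: [508.9, 59.5, 151.0]
tool_rot: [-3.14, -0.001, 1.392]
force: [-0.1, 0.4, -0.3]
width: 0.2
gripper_force: 0.0
```

Run:
```python
from h import *
d=grab("wrist"); s=ctrl.read_state(); print(s["eef_pos"],s["tool_rot"])
im=d["image"].copy()
a=-0.178; C=np.array([515.2,88.]); ex=np.array([np.cos(a),np.sin(a)]); ey=np.array([-np.sin(a),np.cos(a)])
P=[np.r_[C+x*ex+y*ey,75] for x,y in [(-66,-80),(66,-80),(66,80),(-66,80),(-55,-66),(55,-66),(55,66),(-55,66)]]
for p in proj(d,P): cv2.circle(im,(int(p[0]),int(p[1])),3,(255,0,0),-1) if abs(p).max()<2000 else 0
save("w1",im,1.5)
```

```text
[508.95858537  60.24224252 151.32444304] [-3.14015596e+00 -1.12752575e-03  1.39385523e+00]
```

View pics/w1.png

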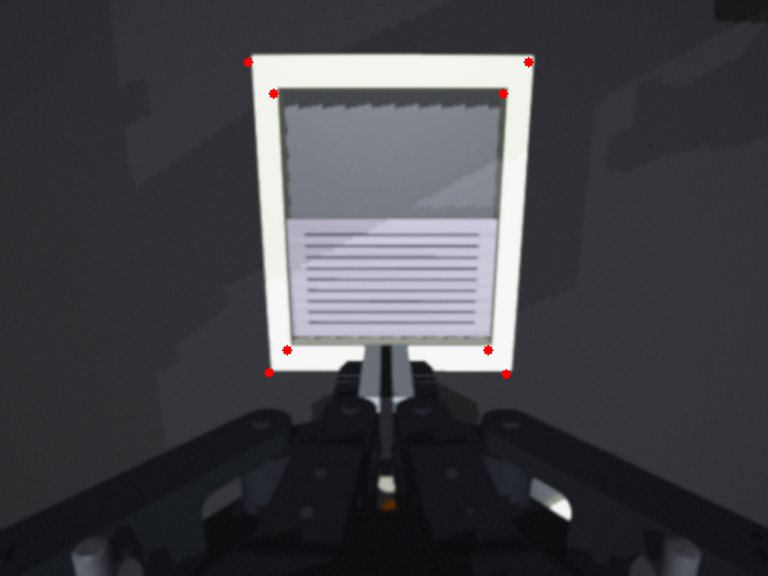

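The wrist picture shows the incubator's outer corners at (251,55), (534,55), (513,372) and (271,372). The ribbed plate spans rows 219-337. My red estimates are 2-4 mm off, so I fit from these pixels.

Run:
```python
from h import *
d=load("wrist")
W=plane(d,np.array([(251,54.5),(534,54.5),(513,372),(271,372),(278,88),(507,88),(492,345),(290,345)])/1.5,75)[:,:2]
M=np.array([(-66,80),(66,80),(66,-80),(-66,-80),(-55,66),(55,66),(55,-66),(-55,-66)],float)
H,_=cv2.estimateAffinePartial2D(M,W); print(H, "yaw",np.arctan2(H[1,0],H[0,0]),"res",np.linalg.norm(M@H[:,:2].T+H[:,2]-W,axis=1).round(1))
P=cloud(d); print("plate z",np.median(P[170:210,215:310,2]),"rim z",np.median(P[42:52,200:320,2]))
C=H[:,2]; ey=H[:,1]/np.linalg.norm(H[:,1])
s=ctrl.read_state(); Rm=R.from_euler("xyz",s["tool_rot"])
for y in(-33,33): t=np.r_[C+y*ey,75]; print(y,t, Rm.inv().apply(t-s["eef_pos"]))
```

```text
Traceback (most recent call last):
cv2.error: OpenCV(4.12.0) /io/opencv/modules/calib3d/src/ptsetreg.cpp:1108: error: (-215:Assertion failed) count >= 0 && to.checkVector(2) == count in function 'estimateAffinePartial2D'
```

Run:
```python
from h import *
d=load("wrist")
W=np.ascontiguousarray(plane(d,np.array([(251,54.5),(534,54.5),(513,372),(271,372),(278,88),(507,88),(492,345),(290,345)])/1.5,75)[:,:2])
M=np.array([(-66,80),(66,80),(66,-80),(-66,-80),(-55,66),(55,66),(55,-66),(-55,-66)],float)
H,_=cv2.estimateAffinePartial2D(M,W); print(H, "yaw",np.arctan2(H[1,0],H[0,0]),"res",np.linalg.norm(M@H[:,:2].T+H[:,2]-W,axis=1).round(1))
P=cloud(d); print("plate z",np.median(P[170:210,215:310,2]),"rim z",np.median(P[42:52,200:320,2]))
C=H[:,2]; ey=H[:,1]/np.linalg.norm(H[:,1])
s=ctrl.read_state(); Rm=R.from_euler("xyz",s["tool_rot"])
for y in(-33,33): t=np.r_[C+y*ey,75]; print(y,t, Rm.inv().apply(t-s["eef_pos"]))
```

```text
[[ 9.91225534e-01  1.77781669e-01  5.17526695e+02]
 [-1.77781669e-01  9.91225534e-01  8.99582618e+01]] yaw -0.17746851396113197 res [0.4 0.4 1.3 1.  0.9 0.8 1.3 1. ]
plate z 73.16013243515857 rim z 75.91828315747632
-33 [511.70092753  57.47656798  75.        ] [-2.32584458  3.29598498 76.31721255]
33 [523.35246298 122.43995553  75.        ] [63.67410428  3.33090126 76.39157913]
```

Emit:
step_arm(commands=[-0.1, 0.2, 3.5, 0, 0, 0, 0, -0.2, 0.3, 6.5, 0, 0, 0, 0, -0.2, 0.3, 7.2, 0, 0, 0, 0, -0.2, 0.3, 7.2, 0, 0, 0, 0, -0.2, 0.3, 7.2, 0, 0, 0, 0])

```text
clock: 2.35
eef_pos: [513.0, 56.4, 80.7]
tool_rot: [3.14, -0.001, 1.392]
force: [0.6, 0.5, 0.8]
width: -0.2
gripper_force: 0.0
```

Emit:
step_arm(commands=[0, 0, 0.1, 0, 0, 0, 0, 0, 0, 0.2, 0, 0, 0, 0, 0, 0, 0.3, 0, 0, 0, 0, 0, 0, 0.3, 0, 0, 0, 0])

```text
clock: 2.75
eef_pos: [512.4, 55.3, 76.7]
tool_rot: [3.141, -0.0, 1.391]
force: [0.3, 1.3, 0.4]
width: 0.3
gripper_force: 0.0
```

Emit:
step_arm(commands=[0, 0, 0.1, 0, 0, 0, 0, 0, 0, 0.2, 0, 0, 0, 0, 0, 0, 0.2, 0, 0, 0, 0, 0, 0, 0.2, 0, 0, 0, 0])

```text
clock: 3.15
eef_pos: [512.2, 55.2, 74.4]
tool_rot: [-3.141, 0.0, 1.391]
force: [0.5, -0.5, -0.4]
width: -0.2
gripper_force: 0.0
```

Emit:
step_arm(commands=[0, 0, 0.1, 0, 0, 0, 0, 0, 0, 0.1, 0, 0, 0, 0, 0, 0, 0.1, 0, 0, 0, 0])

```text
clock: 3.45
eef_pos: [512.2, 55.3, 73.4]
tool_rot: [-3.141, 0.0, 1.391]
force: [0.3, -0.8, -0.5]
width: 0.1
gripper_force: 0.0
```

Emit:
step_arm(commands=[0, 0, 0.1, 0, 0, 0, 0, 0, 0, 0.1, 0, 0, 0, 0, 0, 0, 0.1, 0, 0, 0, 0])

```text
clock: 3.75
eef_pos: [512.2, 55.3, 72.5]
tool_rot: [-3.141, 0.0, 1.391]
force: [-0.4, 0.1, -0.4]
width: 0.2
gripper_force: 0.0
```

Emit:
step_arm(commands=[0, 0, 0.1, 0, 0, 0, 0, 0, 0, 0.1, 0, 0, 0, 0, 0, 0, 0.1, 0, 0, 0, 0])

```text
clock: 4.05
eef_pos: [512.2, 55.3, 71.5]
tool_rot: [-3.141, 0.0, 1.391]
force: [-0.1, 0.8, -0.2]
width: -0.0
gripper_force: 0.0
```

Emit:
step_arm(commands=[0, 0, 0.1, 0, 0, 0, 0, 0, 0, 0.1, 0, 0, 0, 0, 0, 0, 0.1, 0, 0, 0, 0])

```text
clock: 4.35
eef_pos: [512.3, 55.3, 70.5]
tool_rot: [-3.141, -0.0, 1.391]
force: [0.1, -1.2, -0.2]
width: -0.1
gripper_force: 0.0
```

Emit:
step_arm(commands=[0, 0, 0.1, 0, 0, 0, 0, 0, 0, 0.1, 0, 0, 0, 0, 0, 0, 0.1, 0, 0, 0, 0])

```text
clock: 4.65
eef_pos: [512.2, 55.3, 69.4]
tool_rot: [-3.141, 0.0, 1.391]
force: [-0.5, -0.3, -0.3]
width: -0.2
gripper_force: 0.0
```

Emit:
step_arm(commands=[0, 0, 0.1, 0, 0, 0, 0, 0, 0, 0.1, 0, 0, 0, 0, 0, 0, 0.1, 0, 0, 0, 0])

```text
clock: 4.95
eef_pos: [512.2, 55.3, 68.5]
tool_rot: [-3.141, 0.0, 1.391]
force: [-0.5, 0.9, 0.7]
width: 0.2
gripper_force: 0.0
```

Emit:
step_arm(commands=[0, 0, 0.1, 0, 0, 0, 0, 0, 0, 0.1, 0, 0, 0, 0, 0, 0, 0.1, 0, 0, 0, 0])

```text
clock: 5.25
eef_pos: [512.2, 55.3, 67.4]
tool_rot: [-3.141, 0.0, 1.391]
force: [0.2, 0.0, -0.5]
width: -0.1
gripper_force: 0.0
```

Emit:
step_arm(commands=[0, 0, 0.1, 0, 0, 0, 0, 0, 0, 0.1, 0, 0, 0, 0, 0, 0, 0.1, 0, 0, 0, 0])

```text
clock: 5.55
eef_pos: [512.2, 55.3, 66.5]
tool_rot: [-3.141, 0.0, 1.391]
force: [-0.1, -0.4, -0.4]
width: -0.2
gripper_force: 0.0
```

Emit:
step_arm(commands=[0, 0, 0.1, 0, 0, 0, 0, 0, 0, 0.1, 0, 0, 0, 0, 0, 0, 0.1, 0, 0, 0, 0])

```text
clock: 5.85
eef_pos: [512.2, 55.3, 65.5]
tool_rot: [-3.141, -0.0, 1.391]
force: [-0.8, -0.1, -1.1]
width: -0.3
gripper_force: 0.0
```

Emit:
step_arm(commands=[0, 0, 0.1, 0, 0, 0, 0, 0, 0, 0.1, 0, 0, 0, 0, 0, 0, 0.1, 0, 0, 0, 0])

```text
clock: 6.15
eef_pos: [512.2, 55.3, 64.4]
tool_rot: [-3.141, 0.0, 1.391]
force: [-0.5, 0.7, 0.6]
width: -0.0
gripper_force: 0.0
```

Emit:
step_arm(commands=[0, 0, 0.1, 0, 0, 0, 0, 0, 0, 0.1, 0, 0, 0, 0, 0, 0, 0.1, 0, 0, 0, 0])

```text
clock: 6.45
eef_pos: [512.3, 55.3, 63.5]
tool_rot: [-3.142, 0.0, 1.391]
force: [-0.2, -0.6, -0.0]
width: -0.1
gripper_force: 0.0
```

Emit:
step_arm(commands=[0, 0, 0.1, 0, 0, 0, 0, 0, 0, 0.1, 0, 0, 0, 0, 0, 0, 0.1, 0, 0, 0, 0])

```text
clock: 6.75
eef_pos: [512.2, 55.3, 62.4]
tool_rot: [-3.141, 0.0, 1.391]
force: [-0.2, 0.3, -1.2]
width: 0.2
gripper_force: 0.0
```

Run:
```python
from h import *
d=grab("wrist"); save("w2",d["image"],1.5); P=cloud(d)
s=ctrl.read_state(); print(s["eef_pos"],s["force"],s["width"], proj(d,[s["eef_pos"]])*1.5)
for v in range(60,384,20): print(v*1.5, P[v,[190,256,320]].round(0).tolist())
```

```text
[512.27160327  55.29784447  62.49074115] [-0.67848532 -0.6576525   0.09272159] 0.09775909797662327 [[385.57815382 336.93838578]]
90.0 [[494.0, 148.0, 60.0], [527.0, 141.0, 61.0], [559.0, 136.0, 59.0]]
120.0 [[492.0, 138.0, 60.0], [526.0, 132.0, 60.0], [558.0, 126.0, 60.0]]
150.0 [[490.0, 128.0, 60.0], [524.0, 122.0, 60.0], [557.0, 116.0, 60.0]]
180.0 [[488.0, 119.0, 59.0], [522.0, 112.0, 60.0], [555.0, 106.0, 60.0]]
210.0 [[485.0, 108.0, 59.0], [520.0, 102.0, 60.0], [554.0, 96.0, 60.0]]
240.0 [[485.0, 99.0, 70.0], [519.0, 93.0, 70.0], [550.0, 88.0, 73.0]]
270.0 [[484.0, 89.0, 74.0], [517.0, 83.0, 73.0], [549.0, 78.0, 73.0]]
300.0 [[481.0, 79.0, 73.0], [515.0, 73.0, 73.0], [524.0, 121.0, 236.0]]
330.0 [[479.0, 68.0, 73.0], [513.0, 63.0, 75.0], [546.0, 56.0, 74.0]]
360.0 [[476.0, 57.0, 73.0], [514.0, 66.0, 109.0], [545.0, 45.0, 73.0]]
390.0 [[473.0, 45.0, 73.0], [514.0, 66.0, 128.0], [543.0, 33.0, 73.0]]
420.0 [[494.0, 71.0, 144.0], [513.0, 60.0, 130.0], [534.0, 63.0, 143.0]]
450.0 [[493.0, 66.0, 147.0], [511.0, 51.0, 130.0], [533.0, 58.0, 146.0]]
480.0 [[500.0, 75.0, 169.0], [492.0, -53.0, -1.0], [530.0, 69.0, 169.0]]
510.0 [[501.0, 74.0, 176.0], [514.0, 65.0, 168.0], [529.0, 70.0, 176.0]]
540.0 [[502.0, 74.0, 182.0], [514.0, 66.0, 176.0], [528.0, 69.0, 181.0]]
570.0 [[504.0, 77.0, 190.0], [514.0, 66.0, 181.0], [527.0, 71.0, 188.0]]
```

View pics/w2.png

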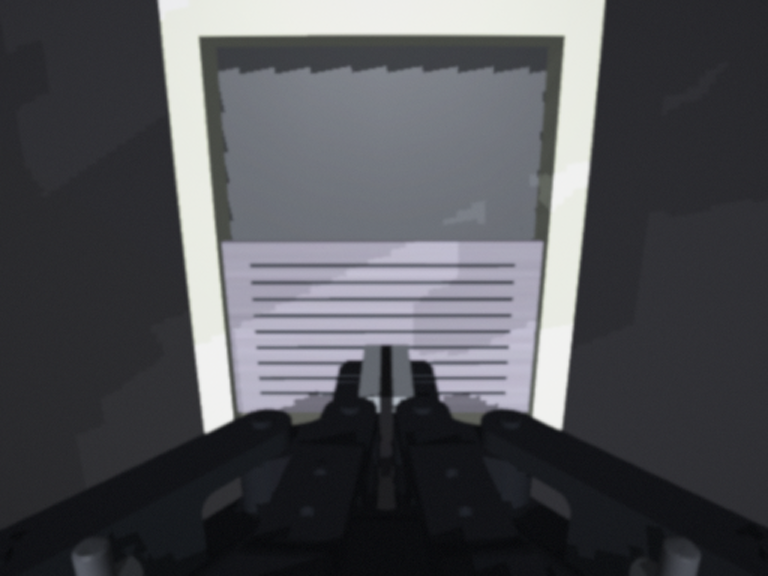

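The picture shows the fingertips at (385,347), still hovering over the plate with no contact. The projected TCP is at row 337. I check how high the tips really are.

Run:
```python
from h import *
d=load("wrist"); P=cloud(d); s=ctrl.read_state()
Rm=R.from_euler("xyz",s["tool_rot"]); p=s["eef_pos"]
L=lambda q: Rm.inv().apply(np.array(q)-p)
c,r=rays(d,[(370/1.5,347/1.5),(402/1.5,347/1.5)])
print("cam in tool",L(c))
rt=Rm.inv().apply(r); ct=L(c)
for x in(-11,0,5,11): print(x,[(ct+q*((x-ct[0])/q[0])).round(1).tolist() for q in rt])
for v in range(226,275,5): print(v, L(P[v,[247,268]]).round(1).tolist())
```

```text
cam in tool [ 6.66162078e+01  5.35666174e-02 -1.73252037e+02]
-11 [[-11.0, -6.5, 17.0], [-11.0, 6.8, 17.0]]
0 [[0.0, -5.6, -10.0], [0.0, 5.9, -10.0]]
5 [[5.0, -5.1, -22.2], [5.0, 5.4, -22.2]]
11 [[11.0, -4.6, -37.0], [11.0, 4.9, -36.9]]
226 [[3.3, -5.3, -10.6], [4.0, 5.8, -12.5]]
231 [[11.1, -4.5, -36.8], [11.0, 4.9, -36.5]]
236 [[11.6, -4.3, -43.8], [11.4, 4.7, -43.2]]
241 [[11.2, -4.2, -47.9], [11.2, 4.6, -47.9]]
246 [[10.9, -4.0, -52.3], [11.0, 4.4, -52.5]]
251 [[11.6, -3.8, -58.2], [11.0, 4.3, -57.1]]
256 [[10.9, -3.8, -61.1], [11.1, 4.1, -61.5]]
261 [[11.1, -3.6, -65.6], [11.1, 4.0, -65.5]]
266 [[10.9, -3.5, -69.0], [10.6, 3.9, -68.4]]
271 [[12.1, -3.3, -74.7], [11.6, 3.7, -73.8]]
```

Run:
```python
from h import *
d=grab("scene"); s=ctrl.read_state(); p=s["eef_pos"]; im=d["image"].copy()
for dz,c in((0,(255,0,0)),(37,(0,255,0))):
    q=proj(d,[p+[0,0,dz]])[0]; print(q); cv2.circle(im,tuple(int(round(v)) for v in q),1,c,-1)
u,v=q.astype(int); save("s2",im[v-75:v+75,u-90:u+110],4)
```

```text
[280.56186681 156.63670796]
[281.39372439 143.54764649]
```

View pics/s2.png

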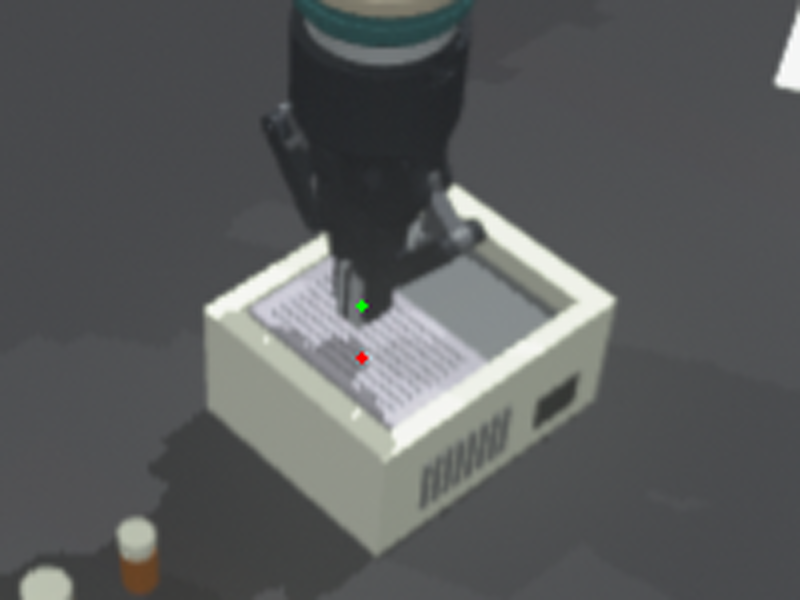

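Both views agree that the real fingertips sit about 27-37 mm above the reported TCP, so there was no contact yet. I go on down, feeling for the plate.

Emit:
step_arm(commands=[0, 0, 0.2, 0, 0, 0, 0, 0, 0, 0.4, 0, 0, 0, 0, 0, 0, 0.6, 0, 0, 0, 0, 0, 0, 0.8, 0, 0, 0, 0, 0, 0, 0.8, 0, 0, 0, 0])

```text
clock: 7.35
eef_pos: [512.0, 55.3, 54.1]
tool_rot: [-3.141, 0.0, 1.391]
force: [-0.2, 1.1, 0.7]
width: -0.3
gripper_force: 0.0
```

Emit:
step_arm(commands=[0, 0, 0.1, 0, 0, 0, 0, 0, 0, 0.15, 0, 0, 0, 0, 0, 0, 0.15, 0, 0, 0, 0])

```text
clock: 7.65
eef_pos: [512.3, 55.3, 53.0]
tool_rot: [-3.142, -0.0, 1.391]
force: [-1.0, 0.7, 0.3]
width: 0.0
gripper_force: 0.0
```

Emit:
step_arm(commands=[0, 0, 0.1, 0, 0, 0, 0, 0, 0, 0.2, 0, 0, 0, 0, 0, 0, 0.2, 0, 0, 0, 0])

```text
clock: 7.95
eef_pos: [512.2, 55.3, 50.9]
tool_rot: [-3.141, 0.0, 1.391]
force: [0.3, -0.7, 0.5]
width: 0.0
gripper_force: 0.0
```

Emit:
step_arm(commands=[0, 0, 0.1, 0, 0, 0, 0, 0, 0, 0.15, 0, 0, 0, 0, 0, 0, 0.15, 0, 0, 0, 0])

```text
clock: 8.25
eef_pos: [512.2, 55.3, 49.4]
tool_rot: [-3.141, 0.0, 1.391]
force: [-0.3, 1.1, -0.6]
width: 0.1
gripper_force: 0.0
```

Emit:
step_arm(commands=[0, 0, 0.1, 0, 0, 0, 0, 0, 0, 0.15, 0, 0, 0, 0, 0, 0, 0.15, 0, 0, 0, 0])

```text
clock: 8.55
eef_pos: [512.2, 55.3, 47.9]
tool_rot: [-3.141, 0.0, 1.391]
force: [-0.1, -0.2, -0.1]
width: 0.2
gripper_force: 0.0
```

Emit:
step_arm(commands=[0, 0, 0.15, 0, 0, 0, 0, 0, 0, 0.15, 0, 0, 0, 0])

```text
clock: 8.75
eef_pos: [512.2, 55.3, 46.3]
tool_rot: [-3.141, 0.0, 1.391]
force: [0.3, 0.2, 0.5]
width: -0.2
gripper_force: 0.0
```

Emit:
step_arm(commands=[0, 0, 0.15, 0, 0, 0, 0, 0, 0, 0.15, 0, 0, 0, 0])

```text
clock: 8.95
eef_pos: [512.1, 55.3, 44.8]
tool_rot: [-3.141, 0.0, 1.391]
force: [-0.4, -0.5, 1.0]
width: -0.1
gripper_force: 0.0
```

Run:
```python
from h import *
d=grab("scene"); s=ctrl.read_state(); p=s["eef_pos"]; im=d["image"].copy()
w=grab("wrist")
for dz,c in((0,(255,0,0)),(27,(0,255,0))):
    q=proj(d,[p+[0,0,dz]])[0]; cv2.circle(im,tuple(int(round(v)) for v in q),0,c,-1)
u,v=q.astype(int)
a=cv2.resize(im[v-35:v+30,u-50:u+50],None,fx=8,fy=8,interpolation=cv2.INTER_CUBIC)
save("s3",a)
P=cloud(w);Rm=R.from_euler("xyz",s["tool_rot"])
for v in range(200,245,4): print(v,Rm.inv().apply(P[v,[247,268]]-p).round(1).tolist())
```

```text
200 [[22.9, -4.7, -27.9], [23.4, 5.1, -29.3]]
204 [[21.3, -4.6, -28.7], [21.3, 5.1, -28.8]]
208 [[19.2, -4.7, -28.5], [19.3, 5.1, -28.7]]
212 [[17.0, -4.7, -27.7], [17.2, 5.1, -28.2]]
216 [[15.0, -4.7, -27.7], [15.1, 5.2, -27.9]]
220 [[13.2, -4.7, -28.3], [13.1, 5.2, -27.8]]
224 [[10.9, -4.8, -27.5], [11.6, 5.2, -29.2]]
228 [[9.3, -4.7, -28.5], [9.4, 5.2, -28.8]]
232 [[11.6, -4.4, -39.2], [11.1, 4.9, -37.9]]
236 [[11.2, -4.3, -42.6], [11.2, 4.7, -42.6]]
240 [[11.5, -4.2, -47.6], [11.2, 4.6, -46.9]]
244 [[11.3, -4.0, -51.2], [10.9, 4.5, -50.3]]
```

View pics/s3.png

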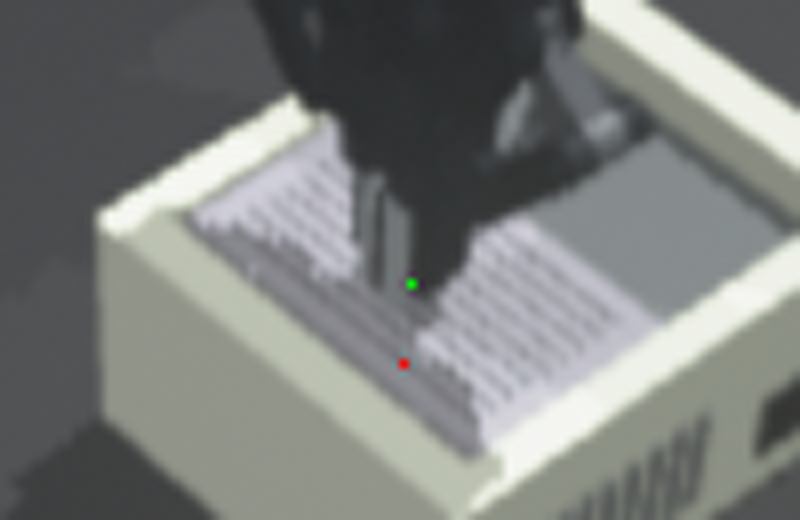

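The fingertip is at (400,300), close above the plate next to its shadow. Wrist depth puts the remaining gap at up to about 8 mm.

Emit:
step_arm(commands=[0, 0, 0.15, 0, 0, 0, 0, 0, 0, 0.15, 0, 0, 0, 0])

```text
clock: 9.25
eef_pos: [512.2, 55.3, 43.4]
tool_rot: [-3.141, 0.0, 1.391]
force: [-0.6, 0.8, -0.0]
width: -0.2
gripper_force: 0.0
```

Emit:
step_arm(commands=[0, 0, 0.1, 0, 0, 0, 0, 0, 0, 0.1, 0, 0, 0, 0])

```text
clock: 9.45
eef_pos: [512.3, 55.3, 42.5]
tool_rot: [3.142, -0.0, 1.391]
force: [0.3, -0.5, 0.7]
width: -0.1
gripper_force: 0.5
```

Emit:
step_arm(commands=[0, 0, 0.1, 0, 0, 0, 0, 0, 0, 0.1, 0, 0, 0, 0])

```text
clock: 9.65
eef_pos: [512.4, 55.3, 41.7]
tool_rot: [3.141, -0.0, 1.391]
force: [-0.8, -0.1, 4.5]
width: -0.3
gripper_force: 2.4
```

Contact is at a reported z of about 42.5, so the real tips are about 30 mm above the reported TCP. I press on to about 12 N.

Emit:
step_arm(commands=[0, 0, 0.1, 0, 0, 0, 0, 0, 0, 0.1, 0, 0, 0, 0, 0, 0, 0.1, 0, 0, 0, 0])

```text
clock: 9.95
eef_pos: [512.4, 55.3, 41.1]
tool_rot: [3.141, -0.0, 1.391]
force: [-1.3, -0.5, 8.7]
width: -0.0
gripper_force: 4.1
```

Emit:
step_arm(commands=[0, 0, 0.1, 0, 0, 0, 0, 0, 0, 0.1, 0, 0, 0, 0, 0.3, 0, 0.1, 0, 0, 0, 0, 0.6, 0, 0.1, 0, 0, 0, 0, 1.0, 0, 0.1, 0, 0, 0, 0, 1.0, 0, 0.1, 0, 0, 0, 0])

```text
clock: 10.55
eef_pos: [514.0, 63.9, 40.4]
tool_rot: [3.141, 0.001, 1.39]
force: [-2.5, -2.7, 13.0]
width: 0.0
gripper_force: 6.3
```

Emit:
step_arm(commands=[0.3, 0, 0, 0, 0, 0, 0, 0.6, 0, 0, 0, 0, 0, 0, 1.0, 0, 0, 0, 0, 0, 0, 1.0, 0, 0, 0, 0, 0, 0])

```text
clock: 10.95
eef_pos: [515.7, 73.8, 40.5]
tool_rot: [3.141, 0.001, 1.39]
force: [-3.4, -1.6, 12.7]
width: -0.2
gripper_force: 6.5
```

```bash
cat > edge.py <<'E'
from h import *
d=grab("wrist"); P=cloud(d); C=np.array([517.5,90.]); ey=np.array([.1763,.9843]); ex=np.array([.9843,-.1763])
q=P.reshape(-1,3); y=(q[:,:2]-C)@ey; x=(q[:,:2]-C)@ex
for a in range(-60,68,4):
    k=(abs(y-a-2)<2)&(abs(x)>20)&(abs(x)<40)&(q[:,2]<90)
    if k.sum()>5: print(a+2,q[k,2].mean().round(1),end="; ")
s=ctrl.read_state(); print("\ntip y",(s["eef_pos"][:2]-C)@ey,"x",(s["eef_pos"][:2]-C)@ex,s["force"])
E
python3 edge.py
```

```text
-34 70.9; -30 71.1; -26 71.1; -22 71.3; -18 71.2; -14 71.3; -10 71.4; -6 71.4; -2 71.5; 2 71.6; 6 71.6; 10 71.7; 14 71.7; 18 71.7; 22 65.3; 26 59.8; 30 59.9; 34 59.9; 38 59.9; 42 59.9; 46 59.9; 50 59.9; 54 59.9; 58 60.0; 62 60.0; 66 67.5; 
tip y -16.23871065678755 x 1.1317208638050857 [-3.30257808 -2.73372296 12.67164069]
```

The plate is following; its edge is now at inc y ≈ 22, and it needs 43 mm more.

Emit:
step_arm(commands=[0.3, 0, 0, 0, 0, 0, 0, 0.6, 0, 0, 0, 0, 0, 0, 0.9, 0, 0, 0, 0, 0, 0, 1.2, 0, 0, 0, 0, 0, 0, 1.5, 0, 0, 0, 0, 0, 0, 1.5, 0, 0, 0, 0, 0, 0])

```text
clock: 11.6
eef_pos: [518.4, 88.4, 40.6]
tool_rot: [3.141, 0.001, 1.39]
force: [-3.6, -1.8, 13.6]
width: -0.1
gripper_force: 6.8
```

Emit:
step_arm(commands=[0.3, 0, 0, 0, 0, 0, 0, 0.6, 0, -0.02, 0, 0, 0, 0, 0.9, 0, -0.03, 0, 0, 0, 0, 1.2, 0, -0.03, 0, 0, 0, 0, 1.5, 0, -0.03, 0, 0, 0, 0, 1.5, 0, -0.03, 0, 0, 0, 0])

```text
clock: 12.2
eef_pos: [521.1, 103.2, 40.8]
tool_rot: [3.141, 0.001, 1.39]
force: [-2.5, -2.9, 13.5]
width: 0.2
gripper_force: 6.6
```

Emit:
step_arm(commands=[0.3, 0, 0, 0, 0, 0, 0, 0.6, 0, -0.02, 0, 0, 0, 0, 0.9, 0, -0.03, 0, 0, 0, 0, 1.2, 0, -0.03, 0, 0, 0, 0, 1.3, 0, -0.03, 0, 0, 0, 0, 1.5, 0, -0.03, 0, 0, 0, 0, 1.5, 0, -0.03, 0, 0, 0, 0])

```text
clock: 12.9
eef_pos: [523.5, 116.6, 41.0]
tool_rot: [-3.142, 0.002, 1.389]
force: [-3.3, -5.5, 12.8]
width: -0.2
gripper_force: 6.4
```

```bash
python3 edge.py
```

```text
10 71.6; 14 71.7; 18 71.7; 22 71.9; 26 71.9; 30 72.0; 34 72.0; 38 72.1; 42 72.1; 46 72.2; 50 72.2; 54 72.3; 58 72.4; 62 72.3; 66 73.8; 
tip y 27.266525362793313 x 1.1809422801755756 [-4.30354764 -4.79069548 12.6625764 ]
```

The shutter is fully open and the stop is felt. I lift and look into the chamber for the socket.

Emit:
step_arm(commands=[-0.1, 0, -0.2, 0, 0, 0, 0, -0.1, 0, -1, 0, 0, 0, 0, -0.5, 0, -4, 0, 0, 0, 0.5, -3, 0, -7, 0, 0, 0, 0.5, -7, 0, -11, 0, 0, 0, 0.5, -7, 0, -11, 0, 0, 0, 0.5, -7, 0, -11, 0, 0, 0, 0.5, -7, 0, -11, 0, 0, 0, 0.5])

```text
clock: 13.75
eef_pos: [511.0, 51.8, 149.5]
tool_rot: [-3.14, -0.001, 1.392]
force: [0.3, 0.1, 0.3]
width: 42.6
gripper_force: 0.0
```

```bash
python3 edge.py
python3 - <<'E'
from h import *
d=load("wrist"); q=proj(d,[[511.7,57.5,22]])[0]; print(q,q*1.5); save("w3",d["image"],1.5)
s=ctrl.read_state(); print(s["width"],s["eef_pos"])
E
```

```text
-58 24.5; -54 22.8; -50 22.8; -46 22.9; -42 22.9; -38 22.9; -34 22.8; -30 22.8; -26 22.9; -22 22.8; -18 22.8; -14 22.9; -10 22.7; -6 59.5; -2 59.9; 2 73.0; 6 73.6; 10 73.7; 14 73.9; 18 73.8; 22 74.0; 26 73.9; 30 74.0; 34 74.1; 38 74.1; 42 74.3; 46 74.4; 50 74.5; 54 74.5; 58 74.6; 62 74.5; 66 74.0; 
tip y -38.56739952071237 x 0.007840734134973434 [-0.41817645 -0.43997133 -0.06832427]
[256.92982986 170.00678128] [385.39474478 255.01017192]
43.05792188191963 [510.70779728  52.03399961 149.0482003 ]
```

View pics/w3.png

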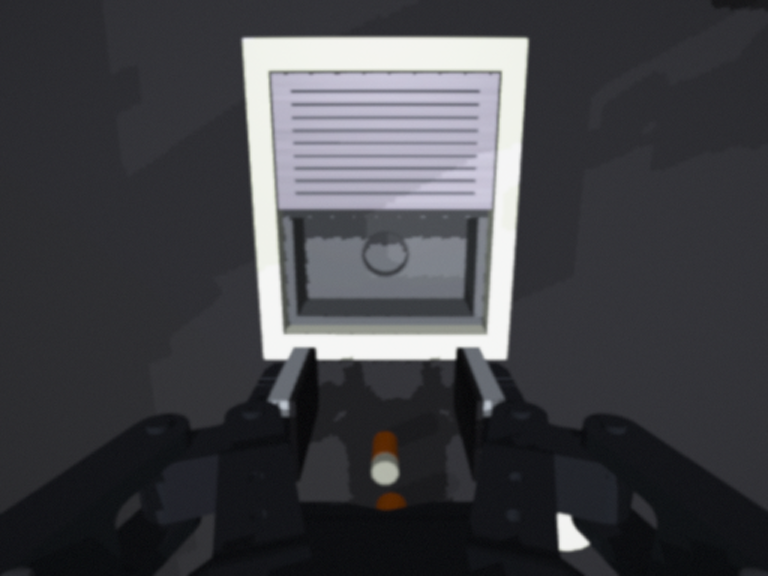

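The socket ring is centred at (385,254), within a pixel of my prediction (385.4,255), so the incubator pose holds. Next I go near the vial.

Emit:
step_arm(commands=[-5, 0.1, 0, 0, 0, 0, 0.6, -10, 0.2, 0, 0, 0, 0, 0.6, -15, 0.3, 0, 0, 0, 0, 0.6, -20, 0.4, 0, 0, 0, 0, 0.6, -23, 0.5, 0, 0, 0, 0, 0.6, -23, 0.5, 0, 0, 0, 0, 0.6, -23, 0.5, 0, 0, 0, 0, 0.6, -23, 0.5, 0, 0, 0, 0, 0.6])

```text
clock: 14.6
eef_pos: [475.3, -174.5, 149.1]
tool_rot: [-3.14, -0.001, 1.394]
force: [1.1, 0.1, 0.5]
width: 51.4
gripper_force: 0.0
```

```bash
cat > vial.py <<'E'
from h import *
d=grab("wrist"); s=ctrl.read_state(); p=s["eef_pos"]; Rm=R.from_euler("xyz",s["tool_rot"]); print(p,s["tool_rot"])
hsv=cv2.cvtColor(d["image"],cv2.COLOR_RGB2HSV); P=cloud(d)
m=((hsv[...,2]>140)&(hsv[...,1]<60)).astype(np.uint8)
n,l,st,c=cv2.connectedComponentsWithStats(m)
for i in range(1,n):
    if st[i,4]<100: continue
    k=l==i; zt=np.percentile(P[k][:,2],80); w=plane(d,[c[i]],zt)[0]
    cap=cv2.minEnclosingCircle(plane(d,np.argwhere(k)[:,::-1],zt)[:,:2].astype(np.float32))
    print(c[i].round(),st[i],"z",zt.round(1),"cap",np.round(cap[0],1),"r",round(cap[1],1),"tool",Rm.inv().apply(np.r_[cap[0],zt]-p).round(1))
E
python3 vial.py
```

```text
[ 475.4407437  -174.44447662  149.36005607] [-3.14012500e+00 -1.15727258e-03  1.39424827e+00]
[250.  74.] [238  62  25  26 504] z 40.0 cap [485.1 -85.4] r 10.1 tool [ 89.2  -6.  109.5]
[398. 123.] [ 363   93   70   63 3401] z 39.2 cap [ 601.8 -146.6] r 30.6 tool [ 49.5 119.6 110. ]
[256. 144.] [241 130  31  30 746] z 51.3 cap [ 479.8 -141.3] r 12.8 tool [33.2 -1.3 98.1]
[248. 227.] [ 226  204   44   46 1563] z 72.7 cap [ 461.9 -203.9] r 20.0 tool [-31.5  -8.   76.6]
[180. 254.] [166 233  29  47 528] z 218.7 cap [ 453.2 -155.6] r 9.6 tool [ 14.7 -25.3 -69.3]
[334. 254.] [320 233  28  47 520] z 218.6 cap [ 502.9 -164.4] r 9.6 tool [ 14.8  25.2 -69.3]
[306. 312.] [ 290  287   36   48 1342] z 51.9 cap [ 501.8 -307.1] r 28.1 tool [-126.1   49.4   97.2]
```

The vial cap is at tool (33,-1) mm with its top at z 51. I move over it and go down in stages.

Emit:
step_arm(commands=[1.6, -0.1, 1, 0, 0, 0, 0.6, 3.2, -0.1, 4, 0, 0, 0, 0.6, 3.2, -0.1, 8, 0, 0, 0, 0.6, 3.2, -0.1, 11, 0, 0, 0, 0.6, 3.2, -0.1, 13, 0, 0, 0, 0.6, 3.2, -0.1, 13, 0, 0, 0, 0.6, 3.2, -0.1, 13, 0, 0, 0, 0.6])

```text
clock: 15.35
eef_pos: [479.7, -143.6, 19.8]
tool_rot: [-3.14, -0.001, 1.392]
force: [-0.1, -0.1, -0.2]
width: 51.0
gripper_force: 0.0
```

Emit:
step_arm(commands=[0, 0, 0.5, 0, 0, 0, 0.6, 0, 0, 1.0, 0, 0, 0, 0.6, 0, 0, 1.5, 0, 0, 0, 0.6, 0, 0, 1.5, 0, 0, 0, 0.6])

```text
clock: 15.75
eef_pos: [479.7, -145.0, 4.8]
tool_rot: [-3.141, -0.0, 1.391]
force: [0.0, -0.9, -0.2]
width: 51.2
gripper_force: 0.0
```

```bash
python3 vial.py
python3 - <<'E'
from h import *
d=load("wrist"); save("w4",d["image"],1.5); print(ctrl.read_state()["force"])
E
```

```text
[ 479.70340285 -145.10854722    4.98533645] [-3.14128677e+00 -1.47280150e-04  1.39053957e+00]
[244. 120.] [ 222   97   46   46 1684] z 39.8 cap [485.2 -85.3] r 9.6 tool [ 59.8  -5.3 -34.8]
[481. 199.] [ 438  149   74  113 6189] z 38.8 cap [ 587.1 -144.3] r 30.4 tool [ 20.1 105.5 -33.9]
[256. 251.] [ 228  220   58   62 2770] z 51.2 cap [ 480.  -139.4] r 14.3 tool [  5.7  -0.7 -46.2]
[180. 254.] [165 232  30  48 557] z 74.8 cap [ 457.4 -125.5] r 9.7 tool [ 15.3 -25.5 -69.8]
[334. 254.] [319 232  30  48 562] z 74.5 cap [ 507.5 -134.7] r 9.7 tool [ 15.2  25.5 -69.5]
[ 0.22020087 -0.81938375  1.22854029]
```

View pics/w4.png

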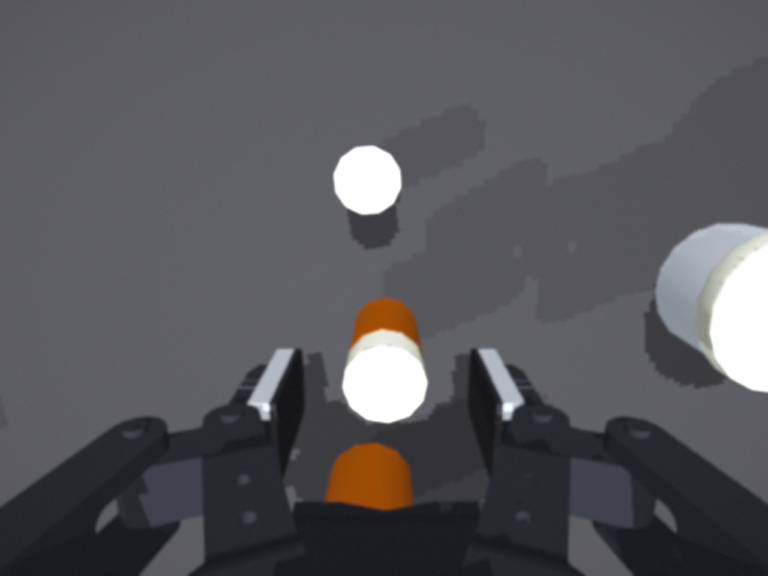

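The vial is centred between the open jaws at (385,375), about 4 mm ahead. I correct that, go down and close.

Emit:
step_arm(commands=[0.2, 0, 0.5, 0, 0, 0, 0.6, 0.4, 0, 1.0, 0, 0, 0, 0.6, 0.4, 0, 1.4, 0, 0, 0, 0.6, 0.4, 0, 1.4, 0, 0, 0, 0.2, 0.4, 0, 1.4, 0, 0, 0, 0, 0.4, 0, 1.4, 0, 0, 0, 0, 0.4, 0, 1.4, 0, 0, 0, 0, 0.4, 0, 1.4, 0, 0, 0, 0, 0.4, 0, 1.4, 0, 0, 0, 0, 0.4, 0, 1.4, 0, 0, 0, 0])

```text
clock: 16.8
eef_pos: [480.6, -141.2, -8.9]
tool_rot: [3.141, -0.0, 1.391]
force: [0.0, 0.9, 0.0]
width: 22.4
gripper_force: 58.7
```

Emit:
step_arm(commands=[0, 0, -2, 0, 0, 0, 0, 0, 0, -6, 0, 0, 0, 0, 0, 0, -10, 0, 0, 0, 0, 0, 0, -11.5, 0, 0, 0, 0, 0, 0, -11.5, 0, 0, 0, 0])

```text
clock: 17.3
eef_pos: [482.3, -141.6, 108.3]
tool_rot: [3.136, 0.0, 1.391]
force: [-0.2, 0.4, 0.0]
width: 22.3
gripper_force: 58.8
```

Emit:
step_arm(commands=[3, -0.1, 0, 0, 0, 0, 0, 7, -0.2, 0, 0, 0, 0, 0, 11, -0.3, 0, 0, 0, 0, 0, 15, -0.4, 0, 0, 0, 0, 0, 18, -0.4, 0, 0, 0, 0, 0, 19.5, -0.5, 0, 0, 0, 0, 0, 20.1, -0.5, 0, 0, 0, 0, 0, 20.1, -0.5, 0, 0, 0, 0, 0, 20.1, -0.5, 0, 0, 0, 0, 0])

```text
clock: 18.2
eef_pos: [511.4, 55.3, 106.0]
tool_rot: [-3.141, 0.001, 1.388]
force: [-0.5, -1.2, -0.4]
width: 22.1
gripper_force: 58.8
```

```bash
python3 vial.py
python3 - <<'E'
from h import *
d=load("wrist"); hsv=cv2.cvtColor(d["image"],cv2.COLOR_RGB2HSV); P=cloud(d); s=ctrl.read_state(); Rm=R.from_euler("xyz",s["tool_rot"])
k=(hsv[...,0]<20)&(hsv[...,1]>150)&(hsv[...,2]>60)
q=Rm.inv().apply(P[k]-s["eef_pos"]); v,u=np.nonzero(k); print(k.sum(),"u",u.min(),u.max(),"v",v.min(),v.max())
print(np.percentile(q,[5,50,95],axis=0).round(1)); print(s["width"],s["force"])
print("front edge by depth z", [(round(a),np.median(q[abs(q[:,2]-a)<2],axis=0).round(1).tolist()) for a in np.arange(q[:,2].min(),q[:,2].max(),5)])
save("w5",d["image"],1.5)
E
```

```text
[511.4253235   55.24078299 106.08036039] [-3.14155312e+00  1.08444489e-03  1.38779463e+00]
[257. 102.] [  140    13   233   257 34108] z 76.0 cap [517.2  90.5] r 103.4 tool [35.7 -0.7 30.1]
[257. 276.] [ 229  241   58   66 2844] z 166.1 cap [511.9  57.9] r 14.2 tool [  2.6   0.  -60.1]
1404 u 232 280 v 214 335
[[-136.6   -9.4  -43.8]
 [   9.2   -0.5  -26.7]
 [  11.2    8.6   97.9]]
22.315688687860668 [ 0.01356585 -0.09911603  0.44815355]
  return _methods._mean(a, axis=axis, dtype=dtype,
  ret = um.true_divide(
```

View pics/w5.png

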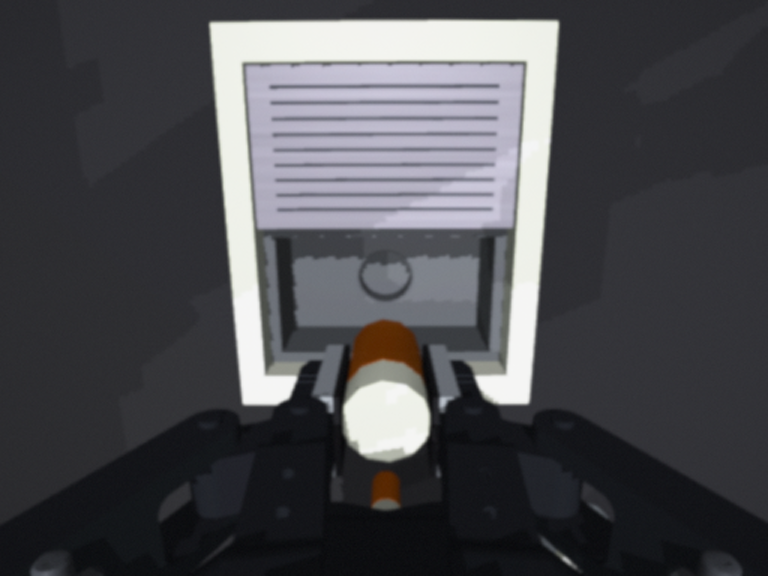

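The vial hangs upright between the jaws with its cap top at (385,417); the socket ring is at (385,274). I work out both in the same tool frame.

Run:
```python
from h import *
d=load("wrist"); s=ctrl.read_state(); Rm=R.from_euler("xyz",s["tool_rot"]); p=s["eef_pos"]
L=lambda q: Rm.inv().apply(q-p).round(1)
im=cv2.cvtColor(d["image"],cv2.COLOR_RGB2GRAY)
print("col", im[235:315:1,257].tolist())
print("cap back/front/l/r at z165", L(plane(d,np.array([(385,461),(385,375),(343,417),(430,417)])/1.5,165.)))
print("socket ring", L(plane(d,np.array([(385,249.5),(385,299),(360,274),(411,274)])/1.5,22.)))
print("ring col", im[160:205,257].tolist())
P=cloud(d); print("depth cap", L(P[260:308:4,257]).tolist()); print("depth floor",L(P[165:205:4,257]).tolist())
print("nominal", L(np.array([511.7,57.5,22])))
```

```text
col [53, 52, 55, 63, 90, 121, 138, 144, 146, 146, 146, 147, 148, 148, 148, 148, 149, 153, 170, 208, 235, 240, 240, 240, 241, 242, 242, 242, 242, 242, 242, 242, 242, 242, 241, 240, 239, 239, 239, 239, 238, 238, 239, 239, 239, 238, 239, 239, 238, 238, 237, 238, 238, 238, 238, 238, 240, 241, 243, 244, 245, 245, 244, 242, 231, 202, 184, 180, 181, 180, 174, 157, 117, 68, 39, 32, 32, 31, 35, 41]
cap back/front/l/r at z165 [[-12.9  -0.2 -58.9]
 [ 12.4  -0.2 -58.9]
 [  0.4 -11.1 -58.9]
 [  0.4  11.6 -58.9]]
socket ring [[ 17.5  -0.4  84.1]
 [-10.1  -0.4  84.1]
 [  4.  -13.9  84.1]
 [  4.   13.6  84.1]]
ring col [76, 78, 78, 77, 78, 77, 72, 67, 65, 66, 66, 67, 66, 69, 68, 72, 88, 107, 117, 118, 118, 119, 118, 118, 118, 118, 117, 116, 116, 115, 114, 114, 115, 114, 113, 102, 83, 66, 63, 66, 80, 101, 111, 114, 114]
depth cap [[8.3, -0.0, -59.1], [6.8, -0.0, -59.5], [5.2, -0.0, -59.6], [3.5, -0.0, -59.6], [2.3, -0.0, -60.6], [-0.6, -0.0, -58.7], [-2.2, -0.0, -59.0], [-3.1, -0.0, -60.3], [-5.7, -0.0, -59.0], [-7.1, -0.0, -59.7], [-8.5, -0.0, -60.3], [-10.7, -0.0, -59.7]]
depth floor [[18.9, -0.2, 81.9], [12.6, -0.2, 97.5], [9.2, -0.2, 97.1], [5.8, -0.2, 97.0], [2.2, -0.2, 97.7], [-1.0, -0.2, 96.2], [-5.1, -0.2, 98.6], [-8.5, -0.1, 97.8], [-11.1, -0.1, 94.3], [-11.4, -0.1, 83.7]]
nominal [ 2.4 -0.1 84.1]
```

Socket relative to the vial is about +4.5 mm along tool x and -0.3 mm along y, so the target eef xy is ≈ (512.0, 59.7). I go down to just above the chamber floor.

Emit:
step_arm(commands=[0.45, -0.03, 0, 0, 0, 0, 0, 0.45, -0.03, 2, 0, 0, 0, 0, 0.45, -0.03, 5, 0, 0, 0, 0, 0.45, -0.03, 7, 0, 0, 0, 0, 0.45, -0.03, 8, 0, 0, 0, 0, 0.45, -0.03, 8.5, 0, 0, 0, 0, 0.45, -0.03, 8.5, 0, 0, 0, 0, 0.45, -0.03, 8.5, 0, 0, 0, 0])

```text
clock: 19.05
eef_pos: [512.8, 61.8, 21.8]
tool_rot: [3.14, -0.0, 1.39]
force: [0.2, -0.1, -1.3]
width: 22.2
gripper_force: 58.8
```

Emit:
step_arm(commands=[0, 0, 0, 0, 0, 0, 0, 0, 0, 0, 0, 0, 0, 0])

```text
clock: 19.25
eef_pos: [512.7, 62.1, 21.8]
tool_rot: [3.14, -0.0, 1.391]
force: [1.2, -0.4, -0.8]
width: 22.6
gripper_force: 58.8
```

Run:
```python
from h import *
d=grab("wrist"); s=ctrl.read_state(); Rm=R.from_euler("xyz",s["tool_rot"]); p=s["eef_pos"]; print(p,s["tool_rot"])
L=lambda q: Rm.inv().apply(q-p).round(1)
print("target",L(np.array([512,59.7,p[2]])))
P=cloud(d); q=Rm.inv().apply(P.reshape(-1,3)-p).reshape(P.shape)
# chamber walls / plate edge in this frame
k=(abs(P[...,2]-75)<2.5); Q=np.ascontiguousarray(P[k][:,:2]); 
ey=np.array([.1763,.9843]); ex=np.array([.9843,-.1763]); C=np.array([517.5,90])
y=(Q-C)@ey; x=(Q-C)@ex; print("rim x extent",np.percentile(x,[1,99]),"y",np.percentile(y,[1,99]))
```

```text
[512.55470063  62.08068831  21.65019379] [ 3.14062385e+00 -4.11396384e-04  1.39090066e+00]
target [-2.4 -0.1 -0. ]
rim x extent [-65.222941    64.79419617] y [-33.91696395  70.91909838]
```

Emit:
step_arm(commands=[-0.24, -0.01, 0, 0, 0, 0, 0, -0.24, -0.01, 0.3, 0, 0, 0, 0, -0.24, -0.01, 0.6, 0, 0, 0, 0, -0.24, -0.01, 0.6, 0, 0, 0, 0])

```text
clock: 19.7
eef_pos: [511.2, 59.6, 14.6]
tool_rot: [-3.141, 0.0, 1.391]
force: [-0.9, 0.3, -1.2]
width: 22.5
gripper_force: 58.8
```

Emit:
step_arm(commands=[0, 0, 0.15, 0, 0, 0, 0, 0, 0, 0.3, 0, 0, 0, 0, 0, 0, 0.3, 0, 0, 0, 0])

```text
clock: 20.0
eef_pos: [511.5, 59.6, 11.9]
tool_rot: [-3.141, 0.0, 1.391]
force: [0.0, -0.4, -0.3]
width: 22.0
gripper_force: 58.8
```

Emit:
step_arm(commands=[0, 0, 0.1, 0, 0, 0, 0, 0, 0, 0.2, 0, 0, 0, 0, 0, 0, 0.2, 0, 0, 0, 0])

```text
clock: 20.3
eef_pos: [511.5, 59.6, 10.0]
tool_rot: [-3.141, 0.0, 1.391]
force: [0.1, -0.4, -0.3]
width: 22.5
gripper_force: 58.8
```

Emit:
step_arm(commands=[0, 0, 0.1, 0, 0, 0, 0, 0, 0, 0.2, 0, 0, 0, 0, 0, 0, 0.2, 0, 0, 0, 0])

```text
clock: 20.6
eef_pos: [511.5, 59.6, 8.0]
tool_rot: [-3.141, 0.0, 1.391]
force: [0.5, -0.9, 0.2]
width: 22.4
gripper_force: 58.8
```

Emit:
step_arm(commands=[0, 0, 0.1, 0, 0, 0, 0, 0, 0, 0.2, 0, 0, 0, 0, 0, 0, 0.2, 0, 0, 0, 0])

```text
clock: 20.9
eef_pos: [511.5, 59.6, 6.0]
tool_rot: [-3.141, 0.0, 1.391]
force: [-0.5, -0.1, -0.4]
width: 22.7
gripper_force: 58.8
```

It is entering the socket freely, so I continue to the bottom.

Emit:
step_arm(commands=[0, 0, 0.15, 0, 0, 0, 0, 0, 0, 0.3, 0, 0, 0, 0, 0, 0, 0.3, 0, 0, 0, 0])

```text
clock: 21.2
eef_pos: [511.5, 59.6, 2.9]
tool_rot: [-3.141, 0.0, 1.391]
force: [0.2, -0.8, -1.0]
width: 22.3
gripper_force: 58.8
```

Emit:
step_arm(commands=[0, 0, 0.15, 0, 0, 0, 0, 0, 0, 0.3, 0, 0, 0, 0, 0, 0, 0.3, 0, 0, 0, 0])

```text
clock: 21.5
eef_pos: [511.5, 59.6, -0.1]
tool_rot: [-3.141, 0.0, 1.391]
force: [0.2, -0.3, -0.0]
width: 22.2
gripper_force: 58.8
```

Emit:
step_arm(commands=[0, 0, 0.1, 0, 0, 0, 0, 0, 0, 0.1, 0, 0, 0, 0])

```text
clock: 21.7
eef_pos: [511.6, 59.6, -1.0]
tool_rot: [-3.141, 0.0, 1.391]
force: [0.4, 0.7, -0.7]
width: 22.0
gripper_force: 58.8
```

The vial is within about 1 mm of the bottom, so I release it part way and rise.

Emit:
step_arm(commands=[0, 0, 0, 0, 0, 0, 0.5, 0, 0, 0, 0, 0, 0, 0.5, 0, 0, 0, 0, 0, 0, 0.5, 0, 0, 0, 0, 0, 0, 0.5, 0, 0, 0, 0, 0, 0, 0.5])

```text
clock: 22.2
eef_pos: [511.6, 59.6, -0.9]
tool_rot: [3.142, -0.0, 1.391]
force: [-0.6, 1.3, 1.1]
width: 43.2
gripper_force: 0.0
```

Emit:
step_arm(commands=[0, 0, -1, 0, 0, 0, 0.5, 0, 0, -4, 0, 0, 0, 0.5, 0, 0, -8, 0, 0, 0, 0.5, 0, 0, -12, 0, 0, 0, 0.5, -3, 0, -15, 0, 0, 0, 0.5, -3, 0, -15, 0, 0, 0, 0.5, -3, 0, -15, 0, 0, 0, 0.5])

```text
clock: 22.9
eef_pos: [506.5, 29.8, 150.3]
tool_rot: [3.14, -0.001, 1.389]
force: [0.0, -0.3, -0.1]
width: 42.6
gripper_force: 0.0
```

Run:
```python
from h import *
d=grab("wrist"); s=ctrl.read_state(); P=cloud(d); print(s["eef_pos"])
q=proj(d,[[511.7,57.5,57]])[0].astype(int); print(q)
W=P[q[1]-14:q[1]+15,q[0]-14:q[0]+15].reshape(-1,3); W=W[(W[:,2]>50)&(W[:,2]<65)]
print(len(W),"cap z",np.percentile(W[:,2],[5,50,95]).round(1),"xy",cv2.minEnclosingCircle(W[:,:2].astype(np.float32)))
hsv=cv2.cvtColor(d["image"],cv2.COLOR_RGB2HSV)
# plate/rim level for reference
ey=np.array([.1763,.9843]); ex=np.array([.9843,-.1763]); C=np.array([517.5,90])
Q=P.reshape(-1,3); y=(Q[:,:2]-C)@ey; x=(Q[:,:2]-C)@ex
for a,b,n in((-62,-58,"rimx-"),(58,62,"rimx+")): k=(x>a)&(x<b)&(abs(y)<60)&(Q[:,2]>60)&(Q[:,2]<90); print(n,np.median(Q[k,2]))
```

```text
[505.90931095  30.6412617  149.26542811]
[256 151]
636 cap z [56.7 57.8 58.9] xy ((511.5693359375, 59.2075309753418), 11.848058700561523)
rimx- 75.87016732905053
rimx+ 75.80373978439256
```

The cap top is at z ≈ 57 (rim-corrected) and xy is within 2 mm, so the vial is seated. I shut the fingers and go to the open plate.

Emit:
step_arm(commands=[4.5, 0, 0, 0, 0, 0, 0, 9, 0.1, 0, 0, 0, 0, 0, 9, 0.1, 3, 0, 0, 0, 0, 9, 0.1, 6, 0, 0, 0, 0, 9, 0.1, 9, 0, 0, 0, 0, 9, 0.1, 10, 0, 0, 0, 0, 9, 0.1, 10, 0, 0, 0, 0])

```text
clock: 23.65
eef_pos: [521.5, 118.6, 47.1]
tool_rot: [-3.137, 0.002, 1.391]
force: [0.7, -0.3, -1.0]
width: -0.3
gripper_force: 0.0
```

Emit:
step_arm(commands=[0, 0, 0.2, 0, 0, 0, 0, 0, 0, 0.3, 0, 0, 0, 0, 0, 0, 0.3, 0, 0, 0, 0])

```text
clock: 23.95
eef_pos: [524.1, 118.6, 47.0]
tool_rot: [3.14, -0.001, 1.391]
force: [-0.7, 0.6, 0.5]
width: -0.2
gripper_force: 0.0
```

Emit:
step_arm(commands=[0, 0, 0.15, 0, 0, 0, 0, 0, 0, 0.3, 0, 0, 0, 0, 0, 0, 0.3, 0, 0, 0, 0])

```text
clock: 24.25
eef_pos: [523.7, 118.6, 43.3]
tool_rot: [3.141, -0.0, 1.391]
force: [0.4, 0.6, 1.4]
width: -0.1
gripper_force: 0.6
```

Emit:
step_arm(commands=[0, 0, 0.1, 0, 0, 0, 0, 0, 0, 0.1, 0, 0, 0, 0, 0, 0, 0.1, 0, 0, 0, 0])

```text
clock: 24.55
eef_pos: [523.7, 118.6, 42.5]
tool_rot: [3.141, -0.001, 1.391]
force: [-0.3, 0.5, 4.5]
width: -0.2
gripper_force: 2.5
```

Emit:
step_arm(commands=[0, 0, 0.1, 0, 0, 0, 0, 0, 0, 0.2, 0, 0, 0, 0, 0, 0, 0.2, 0, 0, 0, 0])

```text
clock: 24.85
eef_pos: [523.7, 118.6, 41.1]
tool_rot: [3.141, -0.001, 1.391]
force: [-1.7, -0.1, 12.4]
width: 0.0
gripper_force: 6.1
```

Emit:
step_arm(commands=[-0.3, 0, 0, 0, 0, 0, 0, -0.6, 0, 0, 0, 0, 0, 0, -1.0, 0, 0.02, 0, 0, 0, 0, -1.0, 0, 0.02, 0, 0, 0, 0])

```text
clock: 25.25
eef_pos: [522.3, 110.3, 41.2]
tool_rot: [3.141, -0.003, 1.391]
force: [-1.7, 2.9, 11.5]
width: 0.2
gripper_force: 5.8
```

Emit:
step_arm(commands=[-0.3, 0, 0.03, 0, 0, 0, 0, -0.6, 0, 0.04, 0, 0, 0, 0, -0.9, 0, 0.04, 0, 0, 0, 0, -1.2, 0, 0.05, 0, 0, 0, 0, -1.5, 0, 0.05, 0, 0, 0, 0, -1.5, 0, 0.05, 0, 0, 0, 0])

```text
clock: 25.85
eef_pos: [519.6, 95.7, 40.8]
tool_rot: [3.141, -0.003, 1.391]
force: [-0.6, 2.6, 13.3]
width: 0.1
gripper_force: 6.4
```

```bash
python3 edge.py
```

```text
-14 71.0; -10 71.4; -6 71.4; -2 71.6; 2 71.5; 6 71.6; 10 71.7; 14 71.7; 18 71.8; 22 71.9; 26 71.9; 30 71.9; 34 72.1; 38 72.0; 42 65.7; 46 59.9; 50 59.8; 54 59.9; 58 59.9; 62 59.9; 66 67.6; 
tip y 5.940141081605466 x 1.0842047046736374 [-1.5703198   2.46648303 12.88679728]
```

Emit:
step_arm(commands=[-0.3, 0, 0, 0, 0, 0, 0, -0.6, 0, 0.01, 0, 0, 0, 0, -0.9, 0, 0.01, 0, 0, 0, 0, -1.2, 0, 0.02, 0, 0, 0, 0, -1.5, 0, 0.02, 0, 0, 0, 0, -1.5, 0, 0.02, 0, 0, 0, 0])

```text
clock: 26.5
eef_pos: [517.0, 80.8, 40.6]
tool_rot: [3.141, -0.003, 1.391]
force: [-1.3, 3.1, 13.3]
width: -0.4
gripper_force: 6.5
```

Emit:
step_arm(commands=[-0.3, 0, 0, 0, 0, 0, 0, -0.6, 0, 0.01, 0, 0, 0, 0, -0.9, 0, 0.01, 0, 0, 0, 0, -1.2, 0, 0.02, 0, 0, 0, 0, -1.5, 0, 0.02, 0, 0, 0, 0, -1.5, 0, 0.02, 0, 0, 0, 0])

```text
clock: 27.1
eef_pos: [514.3, 66.0, 40.4]
tool_rot: [3.141, -0.003, 1.391]
force: [-1.6, 2.8, 12.9]
width: 0.2
gripper_force: 6.6
```

Emit:
step_arm(commands=[-0.3, 0, 0, 0, 0, 0, 0, -0.6, 0, 0.01, 0, 0, 0, 0, -0.9, 0, 0.01, 0, 0, 0, 0, -1.2, 0, 0.01, 0, 0, 0, 0, -1.4, 0, 0.01, 0, 0, 0, 0, -1.5, 0, 0.01, 0, 0, 0, 0])

```text
clock: 27.7
eef_pos: [512.0, 53.4, 40.3]
tool_rot: [3.141, -0.005, 1.393]
force: [-0.1, 9.8, 12.6]
width: 0.0
gripper_force: 6.3
```

```bash
python3 edge.py
```

```text
-54 70.7; -50 70.9; -46 70.9; -42 71.0; -38 71.1; -34 71.1; -30 71.1; -26 71.2; -22 71.3; -18 71.3; -14 71.4; -10 71.4; -6 71.5; -2 67.9; 2 59.9; 6 59.9; 10 59.9; 14 59.8; 18 59.9; 22 59.8; 26 59.9; 30 59.9; 34 59.9; 38 60.0; 42 60.0; 46 60.0; 50 59.9; 54 59.9; 58 59.9; 62 59.9; 66 67.6; 
tip y -36.90396416421474 x 1.0077312503537692 [-1.01779786  7.63330159 13.09999133]
```

The shut stop is met: lateral force is up to 10 N and the edge is at y ≈ -1. I ease off, lift clear and check.

Emit:
step_arm(commands=[0.1, 0, 0, 0, 0, 0, 0, 0.1, 0, -0.3, 0, 0, 0, 0, 0.1, 0, -2, 0, 0, 0, 0, 0.1, 0, -6, 0, 0, 0, 0, 0.1, 0, -11, 0, 0, 0, 0, 0.1, 0, -11, 0, 0, 0, 0, 0.1, 0, -11, 0, 0, 0, 0, 0.1, 0, -11, 0, 0, 0, 0])

```text
clock: 28.55
eef_pos: [509.9, 50.7, 148.0]
tool_rot: [-3.139, 0.0, 1.391]
force: [-0.4, -0.3, -0.2]
width: -0.1
gripper_force: 0.0
```

Run:
```python
from h import *
exec(open("edge.py").read())
for a in np.arange(-8,8,1.):
    k=(abs(y-a-.5)<.5)&(abs(x)<40)&(q[:,2]<90)
    if k.sum()>5: print(a+.5,q[k,2].mean().round(1),end="; ")
```

```text
-58 72.8; -54 72.8; -50 72.9; -46 73.0; -42 73.0; -38 73.3; -34 73.1; -30 73.1; -26 73.3; -22 73.3; -18 73.3; -14 73.4; -10 73.6; -6 73.4; -2 69.8; 2 59.8; 6 59.9; 10 59.9; 14 59.8; 18 59.8; 22 59.8; 26 59.8; 30 59.8; 34 59.8; 38 59.8; 42 59.9; 46 60.0; 50 60.0; 54 59.9; 58 60.0; 62 59.9; 66 67.1; 
tip y -40.16222183687002 x -0.6665106785906663 [ 0.07620004 -0.07638199  0.16288328]
-7.5 73.6; -6.5 73.2; -5.5 73.5; -4.5 73.6; -3.5 73.4; -2.5 73.6; -1.5 67.4; -0.5 66.9; 0.5 59.7; 1.5 60.0; 2.5 59.8; 3.5 59.9; 4.5 59.7; 5.5 60.0; 6.5 59.8; 7.5 59.8;
```

The plate edge is at about -1 mm, which is fully shut, and the arm is clear.

```bash
python3 -c "
from cell import ctrl
print(ctrl.finish_job())"
```

```text
the job is handed in; nothing more can be done
None
```

I opened the shutter fully, stood the 24 x 50 mm amber vial in the socket, and slid the shutter back to its shut stop over it. Measured press stayed around 13–14 N (about 16 N total at the shut stop), and I handed the job in at about 29 s; the hand-in returned no verdict.

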